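# Load the jam-jar tipping tray and tip the jars to the serving end

## Robot

A 6-joint arm with a two-finger parallel gripper is mounted at the origin on the work surface. World frame = base frame: x ahead of the robot, y to its left, z up, the work surface at z = 0. Lengths are in m, angles in degrees, forces in N, time in s.
With the tool pointing down it reaches from about 0.4 to 0.825 m from the base axis. Payload 7 kg.
Tool frame: the origin (TCP) lies at the very end of the fingers, on their centre line; the grasp point (between the pads) lies 19 mm behind it (r.hold_point_z is the distance from the TCP to the grasp point, in m); z points along the fingers, y is the direction in which the jaws open and shut (so a half turn about z gives the same grasp; the last joint's range is limited). The gripper opens to 88 mm and grips with 3 to 60 N. Pads are 19 mm wide; open, the fingers measure 130 mm over their backs; the gripper's body (78 mm by 193 mm) begins 47 mm behind the grasp point.
Start: joints at [-54.139, 20.546, 0.682, 0, -70.136, -16.507], TCP at [0.224, -0.637, 0.227] pointing down, gripper open.
Joint ranges: [-176.03, 176.03], [-82.01, 121.73], [-58.28, 71.71], [-173.87, 95.51], [-174.79, -0.11], [-173.66, 173.66]. Speed limits (degrees/s): [136.94, 136.94, 172.46, 180, 180, 180].

## Interface

Orientations are given as [roll, pitch, yaw] about the fixed x, y, z axes, in that order (R = Rz(yaw) Ry(pitch) Rx(roll)).
In Python, from plant import r gives the robot as it stands. The module is installed in compiled form; this text tells all that it offers.
- The arm moves only by the shell command python3 -m inch 'ROWS' [FORCE]. ROWS is text: rows parted by semicolons, each of 7 numbers parted by spaces: the shift along the tool's x, y, z in m, then the turn, a rotation vector about the tool's x, y, z in rad, then the opening, from 0 (shut) to 1 (fully open). In form: tx ty tz ax ay az jaw; .... A call has 1 to 20 rows; each row shifts and turns the commanded pose from where the row before left it, along the tool's axes as they then stand; what a row does not reach is not made up. A row lasts 1/12 s, in which the tool goes at most 41.7 mm and 7.16 degrees, less where a joint would pass 70% of its speed; a pose out of reach is approached as far as the arm can. A call with a gripper value outside its range is refused whole. The fingers move at their own pace and stop on an object; FORCE is the grip in N (left out, the last holds). Time passes only in rows, so rows that do not move let the fingers close. It gives the time, the measured TCP pose, the force and the opening at its end, in the units of the state.
- r.get_state(): the state, without advancing time (a new reading comes with each control period).
- r.capture(name): name is "scene" or "top" or "wrist"; returns the picture (480x640x3 uint8, red, green, blue); there is no depth.
- r.camera_params(name): a dict with "vfov" (degrees; the focal length in pixels is half the picture's height over the tangent of half this angle, whatever the lens; pixels are square), "cx", "cy" (the principal point, pixels), "R" (3x3) and "t" (3): a world point X has camera coordinates R X + t. Camera axes: x right, y down, z forward; pixel columns grow to the right and rows downward; lengths in m; the calibration is good to about 2 mm. A picture is of the moment at which its call begins: read the wrist's pose just before it. camera_params takes no time and is no camera call; for the wrist camera it gives the pose at the moment of the call.
- r.close_job(): hands the job in, once; it reports no verdict.
Trained networks look in the newest picture that a camera, given by its name, has taken for a name from the list of things; names that differ only in an ending like _2 or _b are one class to them, and where a whole thing is asked for, a point or a joint stands for the part that bears it (a point fixed in the world has none). Each returns a list of dicts, best first, with "p" (0 to 1); they miss things now and then, are a little off and sometimes report something else, mostly with a low value. They report only what shows in the picture. A call takes as long as a camera call. They do not tell look-alikes from the thing itself.
- r.recognise(target, camera): "xy" ([column, row] in pixels, amid what is visible of it).
The state is a dict: "time_s": time; "joints": joint angles; "qd": joint speeds; "joint_torque": joint torques, N m; "tcp_pos": TCP position; "eef_rot": TCP orientation; "contact_force": force on the tool from outside, world axes, zero at the start; "moment": the same for the moment, N m; "gripper_width": finger opening in m.
Only numpy, scipy, OpenCV 4.12 (cv2) and the standard library are available. Lean on these libraries where they do the work, as an engineer would, in place of code of your own. Each camera call takes 0.05 s, during which the arm holds its last target.

## Task

Set the red-lidded jam jar upright in the empty middle lane of the white tipping tray, at the end away from the green lip. Then push the green lip down until the tray rests firmly on its orange rubber stop, without forcing it, and keep it pressed there until all three jars have slid down against the lip end; then ease the lip back up to level slowly under your fingers, never letting the spring snap it back. Do not touch the green- and yellow-lidded jars with the fingers, keep all jars upright, and leave everything else on the counter where it is.

Things in the scene. Friction and masses are not known exactly. Their poses are not given: they have to be found in the camera images.
- jar_c: small jam jar with a red lid, a plain upright cylinder 44 mm across and 52 mm tall, about 110 g (the weight varies by a third); origin at the centre of its underside, z up. Starts on the counter at one of four spots left or right of the stand (the mug, tin and creamer take the others). The jar to load.
- jar_a: small jam jar with a green lid, a plain upright cylinder 44 mm across and 52 mm tall, about 110 g (the weight varies by a third); origin at the centre of its underside, z up. Starts in the tray's lane on local -x, in the half away from the lip. Not to be touched by the fingers; slides by itself when the tray tips.
- jar_b: small jam jar with a yellow lid, a plain upright cylinder 44 mm across and 52 mm tall, about 110 g (the weight varies by a third); origin at the centre of its underside, z up. Starts in the tray's lane on local +x, in the half away from the lip. Not to be touched by the fingers; slides by itself when the tray tips.
- stand: fixed dark steel stand of the tipping tray; origin at the centre of its underside on the counter. Local y runs along the tray towards the green lip, local x across the lanes. Base plate 212 (x) by 260 (y) mm; two uprights at x = +-100 mm, 122 mm high. The tray's hinge axis runs along local x, 110 mm above the origin.
- tray (a joint): tilt of the white tray, rad: 0 level (at rest), growing as the lip end goes down. A spring returns it: the lip needs about 3 to 8 N all the way to the stop, met somewhere from 0.25 to 0.52 rad (differs each time), where the force climbs by 5 to 10 N per mm of lip travel. Jars begin to slide at about 0.15 to 0.25 rad. It must not spring back faster than 0.9 rad/s (0.16 m/s at the lip).
- tray_lip (a point): the place to push: on the top face of the flat green lip, 184 mm from the hinge axis and 44 mm above it when level. The lip is 168 mm wide (x), 4 mm thick, and reaches from 34 mm inward to 16 mm outward of this point. Jars slid down stand up to 18 mm above the lip, 37 mm inward. Axes: the tray's (y outward, z up). As the tray tips, the point sinks almost straight down, 45 to 97 mm.
- tray_load (a point): where the underside of the red-lidded jar belongs at first: on the tray floor, mid-way across the middle lane, 110 mm from the hinge on the side away from the lip; within 12 mm across, 30 mm along. Floor 120 mm above the counter when level. Lanes along local y, 55 mm apart, 52 mm wide, dividers 10 mm high; side walls and this end's wall (37 mm beyond this point) 12 mm high.
- tray_serve (a point): where the underside of the jar in the middle lane ends up when it has slid fully against the wall at the lip end; on the tray floor, axes the tray's; jars in the other lanes end 55 mm to either side (local x).
- buffer: steel post of the rubber stop, 28 mm across, 34 mm tall, fixed on the stand under the tray, 100 mm from the hinge towards the lip; origin at its underside, 8 mm above the counter. The orange rubber ball on it (top 60 to 80 mm above this origin, not reported) sets where the tray stops. Firmly seated: 5 N or more on the rubber; press the lip with 12 to 17 N; over 22 N bends the tray.
- mug: bystander, to be left where it stands: white mug, 72 mm across, 80 mm tall, handle at its local +y; origin at the centre of its underside
- tin: bystander, to be left where it stands: tin with a blue label, 60 mm across, 75 mm tall; origin at the centre of its underside
- creamer: bystander, to be left where it stands: blue cup, 64 mm across, 65 mm tall; origin at the centre of its underside
- fruit_bowl: bystander, to be left where it stands: black bowl of lemons, 180 mm across, about 80 mm tall, beyond the tray; origin at the centre of its underside
- honey: bystander, to be left where it stands: amber bottle, 56 mm across, 150 mm tall, beyond the tray; origin at the centre of its underside
- spoon: bystander, to be left where it stands: spoon lying at the far right of the counter; origin at the centre of its underside
There are look-alikes about, which are no part of the job. Several things look just like the jar_c: the one meant starts farthest from the robot's base.

How it is judged:
By the outcome, as a careful person would: the job done as asked, in the order asked, and still so for the second after the job is handed in, with the robot touching nothing.
It also fails if it takes over 72 s, if anything falls off the work surface, if the arm or the gripper's body presses on something with over 40 N, if the wrist force passes 120 N, or if a joint passes its speed limit or range.

## Working session

There is one attempt and no reset: what is moved stays moved. The work goes in short steps, Python scripts to look and compute and a shell command to move; the robot and the scene stay as the last step left them, time stands still between calls to the robot, and variables do not carry over. Pictures are saved under pics/ and viewed, and the job is handed in when it is done.

```bash
mkdir -p pics; ls; python3 - <<'E'
from plant import r
import cv2
for n in ("scene","top","wrist"):
    im=r.capture(n); cv2.imwrite(f"pics/{n}0.png",im[:,:,::-1])
    p=r.camera_params(n); print(n,p["vfov"],p["cx"],p["cy"],p["R"],p["t"])
print(r.get_state(), r.hold_point_z)
E
```

```text
pics
scene 50.946367584236356 319.45634173077343 245.92180469928996 [[-0.83361577  0.55213895  0.01507763]
 [ 0.31664214  0.50007469 -0.80601679]
 [-0.4525732  -0.66713409 -0.5917006 ]] [ 0.51143292 -0.05648809  1.82556266]
top 52.25083962984238 313.7182990145117 238.1643748569671 [[ 1.37097301e-02 -9.99905106e-01  1.34966439e-03]
 [-9.93298711e-01 -1.37740406e-02 -1.14751675e-01]
 [ 1.14759376e-01  2.32594597e-04 -9.93393291e-01]] [-0.05560349  0.57371514  1.48932437]
wrist 65.19954532709568 315.5380308458284 234.73434291095816 [[-0.33129668  0.94352504  0.00173506]
 [ 0.90179966  0.3161039   0.29467898]
 [ 0.27748854  0.09919084 -0.95559473]] [ 0.67476967 -0.03694376  0.39055842]
{'time_s': 0.15, 'joints': array([-5.41392609e+01,  2.05828359e+01,  6.45865257e-01, -1.50973612e-02,
       -7.01379258e+01, -1.65073814e+01]), 'qd': array([-0.10691006, -0.05576538,  0.12195379,  0.09457099,  0.03356932,
       -0.04381245]), 'joint_torque': array([-1.02610014e-03, -5.83274746e+01,  2.93291527e+01,  7.00123519e+00,
        8.81470798e-03, -9.77641503e-05]), 'tcp_pos': array([ 0.2235415 , -0.63650237,  0.22582742]), 'eef_rot': array([ 1.79924157e+02, -7.67359790e-03, -1.60651776e+02]), 'contact_force': array([-0.53301773,  0.27144796,  0.78348231]), 'moment': array([-0.04106556,  0.01876471, -0.00623363]), 'gripper_width': 0.08768518830085408} 0.0188
```

View pics/scene0.png

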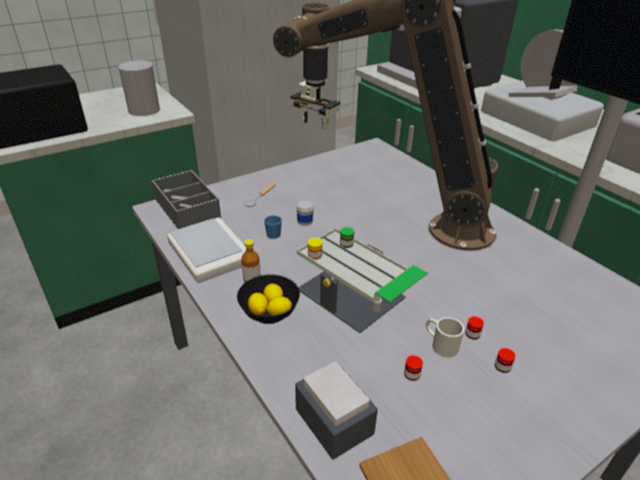

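View pics/top0.png

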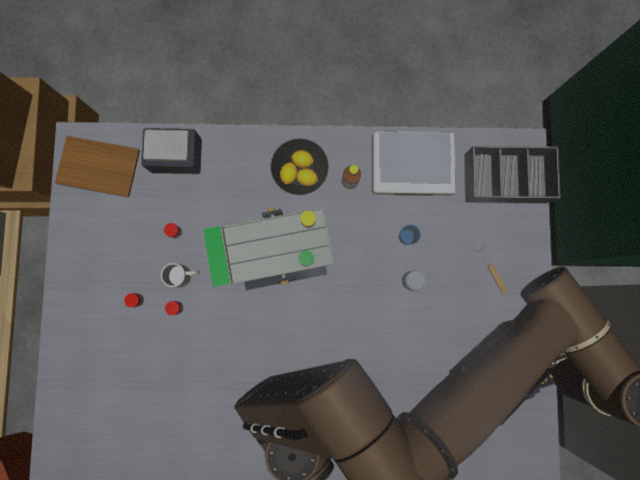

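The top view shows three red-lidded candidates at (172,230), (132,300) and (172,308). The green lip is at (217,256), the green jar at (306,258) and the yellow jar at (308,219). I'll measure them next.

```bash
cat > h.py <<'E'
from plant import r
import numpy as np, cv2
def ray(n,uv,P=None):
    p=P or r.camera_params(n); f=240/np.tan(np.radians(p["vfov"]/2))
    d=np.array([(uv[0]-p["cx"])/f,(uv[1]-p["cy"])/f,1.]); R=np.array(p["R"]); t=np.array(p["t"])
    return -R.T@t, R.T@d
def onz(n,uv,z,P=None):
    o,d=ray(n,uv,P); return o+d*(z-o[2])/d[2]
def tri(a,ua,b,ub):
    o1,d1=ray(a,ua);o2,d2=ray(b,ub)
    s=np.linalg.lstsq(np.c_[d1,-d2],o2-o1,rcond=None)[0]
    p,q=o1+s[0]*d1,o2+s[1]*d2; return (p+q)/2,np.linalg.norm(p-q)
def proj(n,X,P=None):
    p=P or r.camera_params(n); f=240/np.tan(np.radians(p["vfov"]/2))
    c=np.array(p["R"])@X+np.array(p["t"]); return np.array([f*c[0]/c[2]+p["cx"],f*c[1]/c[2]+p["cy"]])
E
python3 - <<'E'
from h import *
np.set_printoptions(precision=4,suppress=True)
im=cv2.imread("pics/top0.png"); hsv=cv2.cvtColor(im,cv2.COLOR_BGR2HSV)
def blobs(m,z,name,amin=20):
    k,l,s,c=cv2.connectedComponentsWithStats(m.astype(np.uint8))
    for i in range(1,k):
        if s[i,4]>amin:
            X=onz("top",c[i],z); print(name,s[i],c[i],X,np.hypot(X[0],X[1]))
h,s,v=cv2.split(hsv)
blobs(((h<5)|(h>175))&(s>200)&(v>120)&(np.arange(640)[None]<300),.052,"red")
g=(h>50)&(h<75)&(s>180)&(v>90)&(np.arange(640)[None]<400); blobs(g,.156,"green")
blobs((h>25)&(h<33)&(s>180)&(v>120),.172,"yellow")
m=g.copy(); m[:, 260:]=False
rect=cv2.minAreaRect(np.argwhere(m)[:,::-1].astype(np.float32)); b=cv2.boxPoints(rect)
for q in b: print("lip",q,onz("top",q,.154))
# far tray corners
for uv in [(323,211),(332,266),(224,227),(229,284)]: print(uv,onz("top",uv,.132))
x=cv2.resize(im[190:330,110:350],None,fx=3.3,fy=3.3,interpolation=cv2.INTER_CUBIC); cv2.imwrite("pics/topc.png",x)
s=cv2.imread("pics/scene0.png"); cv2.imwrite("pics/scenec.png",cv2.resize(s[210:390,270:530],None,fx=3,fy=3,interpolation=cv2.INTER_CUBIC))
for n in["tray","stand","mug","tray_lip","jar_a","jar_b","jar_c"]: print(n,[(x["xy"],round(x["p"],2)) for x in r.recognise(n,"top")])
E
```

```text
red [165 224  10  12  44] [169.3636 228.6818] [0.5955 0.397  0.052 ] 0.7156391363754434
red [125 294  13  12 106] [130.8113 299.6604] [0.3772 0.5033 0.052 ] 0.6289507061210672
yellow [294 152  16  13 125] [301.648 157.608] [ 0.7914 -0.0098  0.172 ] 0.7914698204377414
yellow [282 165  13  15 139] [287.6763 172.2734] [0.7477 0.0296 0.172 ] 0.7482508875034406
yellow [299 170  16  13 108] [305.7963 175.8889] [ 0.7378 -0.0225  0.172 ] 0.7381403425832485
lip [0. 0.] [1.2736 0.9127 0.154 ]
lip [0. 0.] [1.2736 0.9127 0.154 ]
lip [0. 0.] [1.2736 0.9127 0.154 ]
lip [0. 0.] [1.2736 0.9127 0.154 ]
(323, 211) [ 0.6434 -0.0738  0.132 ]
(332, 266) [ 0.4828 -0.1016  0.132 ]
(224, 227) [0.5921 0.2142 0.132 ]
(229, 284) [0.4269 0.1941 0.132 ]
tray [([262.6, 248.8], 0.87)]
stand [([268.7, 249.7], 0.85)]
mug [([173.2, 272.8], 0.88)]
tray_lip [([262.6, 244.7], 0.81)]
jar_a [([134.6, 299.5], 0.8), ([174.2, 230.0], 0.64), ([305.3, 260.1], 0.63), ([172.9, 307.6], 0.59)]
jar_b [([134.6, 299.5], 0.8), ([174.2, 230.0], 0.64), ([305.3, 260.1], 0.63), ([172.9, 307.6], 0.59)]
jar_c [([134.6, 299.5], 0.8), ([174.2, 230.0], 0.64), ([305.3, 260.1], 0.63), ([172.9, 307.6], 0.59)]
```

```bash
sleep 0
```

```text
(no output)
```

View pics/topc.png

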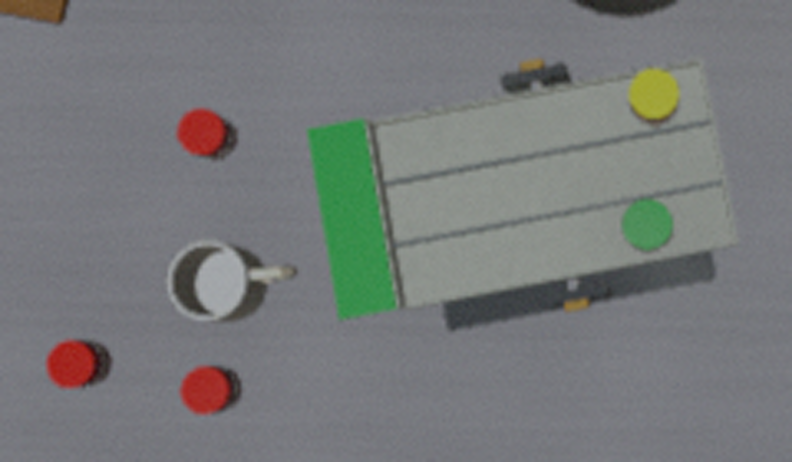

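View pics/scenec.png

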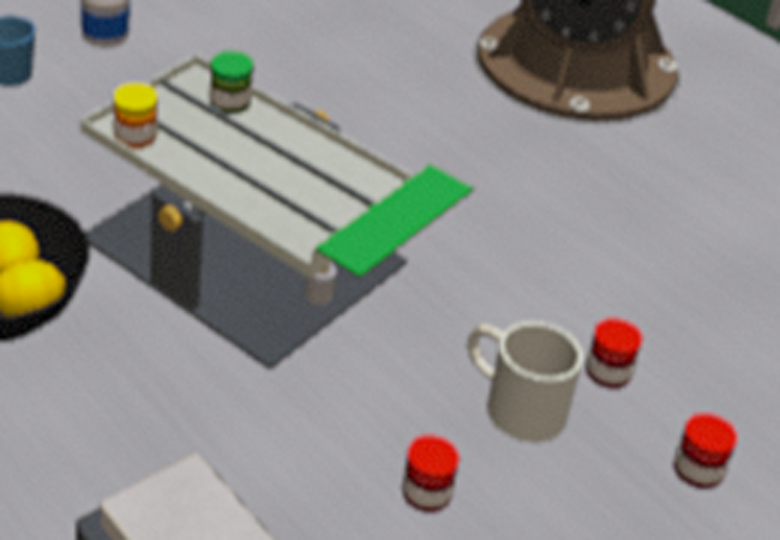

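```bash
python3 - <<'E'
import cv2
im=cv2.imread("pics/top0.png");h=cv2.cvtColor(im,cv2.COLOR_BGR2HSV)
for uv in [(172,308),(172,230),(217,256),(306,258),(308,219)]: print(uv,h[uv[1],uv[0]])
E
```

```text
(172, 308) [  0 191 163]
(172, 230) [  1 192 165]
(217, 256) [ 66 154 141]
(306, 258) [ 65 112 144]
(308, 219) [ 31 174 164]
```

Three things could be taken for jar_c: the red-lidded jars at top-view pixels (172,230), (132,300) and (172,308). The one at (172,230), about 0.71 m from the base, is clearly the farthest. The crop confirms a red lid standing alone. Next I'll get the poses precisely.

```bash
python3 - <<'E'
from h import *
np.set_printoptions(precision=4,suppress=True)
im=cv2.imread("pics/top0.png"); hsv=cv2.cvtColor(im,cv2.COLOR_BGR2HSV)
h,s,v=[a.astype(int) for a in cv2.split(hsv)]
col=np.arange(640)[None]; row=np.arange(480)[:,None]
def blobs(m,z,name):
    k,l,st,c=cv2.connectedComponentsWithStats(m.astype(np.uint8))
    for i in range(1,k):
        if st[i,4]>40:
            X=onz("top",c[i],z); print(name,st[i],c[i],X,np.hypot(X[0],X[1]))
blobs(((h<8)|(h>172))&(s>130)&(v>110)&(col<200),.052,"red")
box=(row>200)&(row<300)&(col>195)&(col<345)
g=(h>55)&(h<75)&(s>85)&box
blobs(g&(col>280),.172,"green"); blobs((h>25)&(h<36)&(s>110)&box,.172,"yellow")
m=g&(col<245)
pts=np.argwhere(m)[:,::-1].astype(np.float32)
rect=cv2.minAreaRect(pts);b=cv2.boxPoints(rect)
for q in b: print("lip",q,onz("top",q,.154))
W=np.array([onz("top",p,.154)[:2] for p in pts])
c=W.mean(0);w,V=np.linalg.eigh(np.cov(W.T)); print("lip centroid",c,"sizes",np.sqrt(12*w),V)
# scene lids
im=cv2.imread("pics/scene0.png"); hsv=cv2.cvtColor(im,cv2.COLOR_BGR2HSV);h,s,v=[a.astype(int) for a in cv2.split(hsv)]
g=(h>55)&(h<75)&(s>150)&(row>255)&(row<305)&(col>370)&(col<430)
pts=np.argwhere(g)[:,::-1]; W=np.array([onz("scene",p,.154)[:2] for p in pts]);c=W.mean(0);w,V=np.linalg.eigh(np.cov(W.T)); print("scene lip",c,np.sqrt(12*w),V)
m=((h<8)|(h>172))&(s>150)&(v>100)&(row>300)
k,l,st,c=cv2.connectedComponentsWithStats(m.astype(np.uint8))
for i in range(1,k): print("scene red",st[i],c[i],onz("scene",c[i],.047))
E
```

```text
red [164 223  14  14 151] [170.5166 229.543 ] [0.5928 0.3933 0.052 ] 0.7114211261331136
red [124 293  14  14 154] [130.9091 299.8247] [0.3767 0.503  0.052 ] 0.6283984824899986
red [165 301  14  14 158] [171.6582 307.7468] [0.3547 0.3786 0.052 ] 0.5187607819569179
green [299 250  15  16 173] [305.8497 257.3988] [ 0.5036 -0.0263  0.172 ] 0.5043089421321693
yellow [301 211  15  15 178] [307.7416 218.1629] [ 0.6153 -0.03    0.172 ] 0.6160193452466383
lip [202.5676 228.4054] [0.5842 0.2714 0.154 ]
lip [220.0811 225.4865] [0.5934 0.2215 0.154 ]
lip [229.7027 283.2162] [0.4288 0.1884 0.154 ]
lip [212.1892 286.1351] [0.4199 0.2377 0.154 ]
lip centroid [0.5058 0.2298] sizes [0.0499 0.168 ] [[ 0.2036 -0.979 ]
 [-0.979  -0.2036]]
scene lip [0.512  0.2359] [0.047 0.166] [[ 0.2096 -0.9778]
 [-0.9778 -0.2096]]
scene red [468 317  16  14 171] [475.3977 323.1111] [0.3573 0.3851 0.047 ]
scene red [498 348  17  16 208] [506.2596 355.4519] [0.3787 0.5085 0.047 ]
scene red [406 356  17  16 216] [413.7546 363.1991] [0.5954 0.3992 0.047 ]
```

```bash
python3 -m inch '0 0 -0.03 0 0 0.0665 1;0 0 -0.03 0 0 0.0665 1;-0.018 0.029 0 0 0 0 1;-0.018 0.029 0 0 0 0 1;-0.018 0.029 0 0 0 0 1;-0.018 0.029 0 0 0 0 1;-0.018 0.029 0 0 0 0 1;-0.018 0.029 0 0 0 0 1;-0.018 0.029 0 0 0 0 1;-0.018 0.029 0 0 0 0 1;-0.018 0.029 0 0 0 0 1;-0.018 0.029 0 0 0 0 1;-0.018 0.029 0 0 0 0 1;-0.018 0.029 0 0 0 0 1;-0.018 0.029 0 0 0 0 1;-0.018 0.029 0 0 0 0 1;-0.018 0.029 0 0 0 0 1;-0.018 0.029 0 0 0 0 1;-0.018 0.029 0 0 0 0 1;-0.018 0.029 0 0 0 0 1'
```

```text
time_s: 2.17
tcp_pos: [0.4349, -0.0581, 0.2871]
eef_rot: [180.0, 0.1, -168.2]
contact_force: [0.9, -0.4, 0.2]
gripper_width: 0.0882
```

```bash
python3 - <<'E'
from h import *
p=r.camera_params("wrist");im=r.capture("wrist");cv2.imwrite("pics/w1.png",im[:,:,::-1]);import pickle;pickle.dump(p,open("w1.pkl","wb"))
E
python3 -m inch '-0.0177 0.0294 0 0 0 0 1;-0.0177 0.0294 0 0 0 0 1;-0.0177 0.0294 0 0 0 0 1;-0.0177 0.0294 0 0 0 0 1;-0.0177 0.0294 0 0 0 0 1;-0.0177 0.0294 0 0 0 0 1;-0.0177 0.0294 0 0 0 0 1;-0.0177 0.0294 0 0 0 0 1;-0.0177 0.0294 0.005 0 0 0 1;-0.0177 0.0294 0.01 0 0 0 1;-0.0177 0.0294 0.01 0 0 0 1;-0.0177 0.0294 0.01 0 0 0 1;-0.0177 0.0294 0.01 0 0 0 1;-0.0177 0.0294 0.005 0 0 0 1;0 0 0 0 0 0 1'
python3 - <<'E'
from h import *
p=r.camera_params("wrist");im=r.capture("wrist");cv2.imwrite("pics/w2.png",im[:,:,::-1]);import pickle;pickle.dump(p,open("w2.pkl","wb"))
print(-np.array(p["R"]).T@p["t"], r.get_state()["tcp_pos"])
for q in r.recognise("jar_c","wrist"): print(q)
E
```

```text
time_s: 3.47
tcp_pos: [0.5941, 0.3979, 0.2324]
eef_rot: [-179.9, -0.2, -168.1]
contact_force: [-0.7, -1.0, -0.1]
gripper_width: 0.0875
[0.51655036 0.38131215 0.38974664] [0.59355759 0.39579842 0.23342602]
{'xy': [312.2, 204.0], 'p': 0.94}
{'xy': [482.5, 7.2], 'p': 0.77}
```

View pics/w2.png

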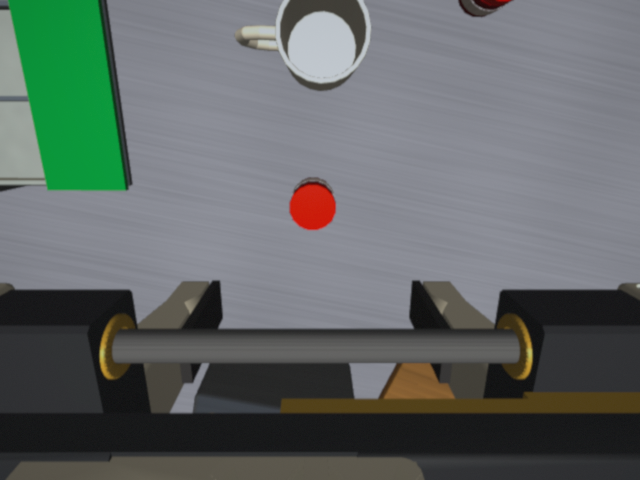

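View pics/w1.png

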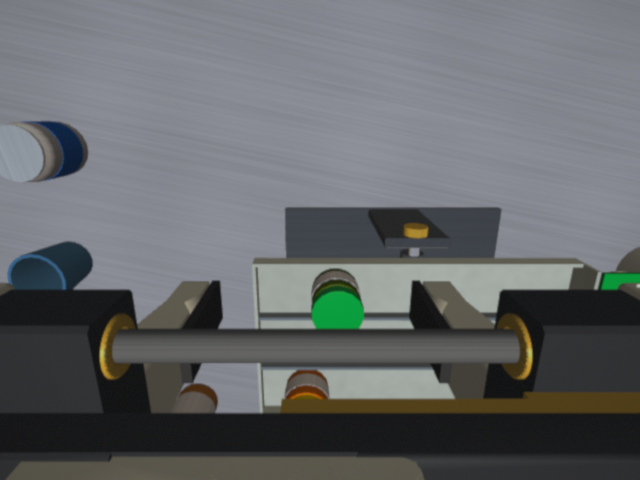

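The wrist view shows the red lid at (312,206), the mug at (322,45) and the lip's near corner at (129,188). The way down is clear.

```bash
python3 - <<'E'
from h import *; import pickle
np.set_printoptions(precision=4,suppress=True)
P=pickle.load(open("w2.pkl","rb"))
im=cv2.imread("pics/w2.png");hsv=cv2.cvtColor(im,cv2.COLOR_BGR2HSV);h,s,v=[a.astype(int) for a in cv2.split(hsv)]
m=(((h<8)|(h>172))&(s>170)&(v>120)); m[:150]=0; m[260:]=0
k,l,st,c=cv2.connectedComponentsWithStats(m.astype(np.uint8)); i=1+np.argmax(st[1:,4]);print(st[i],c[i])
X=onz("wrist",c[i],.052,P); print("jar",X)
f=240/np.tan(np.radians(P["vfov"]/2)); print("diam",st[i,2]*(P["t"][2]*0+.33)/f)
for uv in [(128,188),(47,189)]: print("lip corner",onz("wrist",uv,.154,P))
P1=pickle.load(open("w1.pkl","rb"))
im=cv2.imread("pics/w1.png");hsv=cv2.cvtColor(im,cv2.COLOR_BGR2HSV);h,s,v=[a.astype(int) for a in cv2.split(hsv)]
for uv,z in [((338,310),.172),((253,260),.132),((582,261),.132)]: print(uv,onz("wrist",uv,z,P1))
S=r.get_state();t=S["tcp_pos"]; print(t)
y=np.radians(S["eef_rot"][2]); D=X-t; print("tool dx,dy",np.cos(y)*D[0]+np.sin(y)*D[1], np.sin(y)*D[0]-np.cos(y)*D[1])
E
```

```text
[ 290  184   45   45 1623] [312.159  206.3444]
jar [0.5914 0.3934 0.052 ]
diam 0.03957036744571577
lip corner [0.5812 0.2732 0.154 ]
lip corner [0.5924 0.223  0.154 ]
(338, 310) [ 0.498  -0.0269  0.172 ]
(253, 260) [ 0.4857 -0.1048  0.132 ]
(582, 261) [0.4271 0.1821 0.132 ]
[0.5935 0.3944 0.2347]
tool dx,dy 0.002251788988634719 -0.0006422189933953995
```

```bash
python3 -m inch '0.001 0 0.025 0 0 0 1;0.001 0 0.03 0 0 0 1;0 0 0.03 0 0 0 1;0 0 0.03 0 0 0 1;0 0 0.03 0 0 0 1;0 0 0.025 0 0 0 1;0 0 0.02 0 0 0 1;0 0 0.014 0 0 0 1;0 0 0.009 0 0 0 1;0 0 0 0 0 0 1;0 0 0 0 0 0 1' 15
python3 - <<'E'
from h import *
im=r.capture("wrist");cv2.imwrite("pics/w3.png",im[:,:,::-1])
E
```

```text
time_s: 4.48
tcp_pos: [0.5921, 0.3928, 0.0244]
eef_rot: [180.0, 0.0, -168.3]
contact_force: [-0.3, 0.5, 0.1]
gripper_width: 0.0877
```

View pics/w3.png

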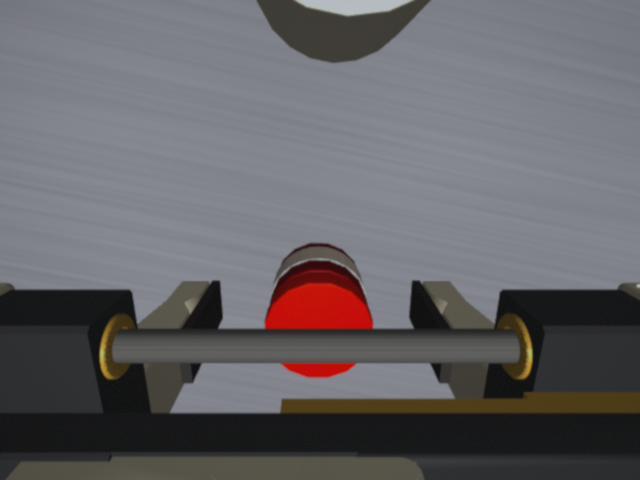

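The jar is centred between the fingers: its lid is at (318,330), and the pads are at x of about 215 and 415. I'll close on it.

```bash
python3 -m inch '0 0 0 0 0 0 0.75;0 0 0 0 0 0 0.6;0 0 0 0 0 0 0.5;0 0 0 0 0 0 0.45;0 0 0 0 0 0 0.4;0 0 0 0 0 0 0.4;0 0 0 0 0 0 0.4;0 0 0 0 0 0 0.4' 15
python3 -m inch '0 0 -0.005 0 0 0 0.4;0 0 -0.01 0 0 0 0.4;0 0 -0.02 0 0 0 0.4;0 0 -0.03 0 0 0 0.4;0 0 -0.03 0 0 0 0.4;0 0 -0.03 0 0 0 0.4;0 0 -0.03 0 0 0 0.4;0 0 -0.03 0 0 0 0.4;0 0 -0.02 0 0 0 0.4;0 0 -0.01 0 0 0 0.4;0 0 0 0 0 0 0.4'
python3 - <<'E'
from h import *
im=r.capture("wrist");cv2.imwrite("pics/w4.png",im[:,:,::-1])
for i in range(3): r.capture("top");s=r.get_state();print(s["tcp_pos"],s["gripper_width"],s["contact_force"])
E
```

```text
time_s: 5.2
tcp_pos: [0.5917, 0.3932, 0.0236]
eef_rot: [-180.0, -0.0, -168.3]
contact_force: [-0.5, 0.6, 0.7]
gripper_width: 0.0437
time_s: 6.12
tcp_pos: [0.5926, 0.3937, 0.2422]
eef_rot: [179.8, 0.3, -168.3]
contact_force: [0.4, 0.9, -1.1]
gripper_width: 0.0439
[0.59115913 0.39288288 0.23771152] 0.043701013883072654 [ 0.22279401  0.77523559 -1.3980187 ]
[0.59091434 0.39261921 0.23673832] 0.04395336262245993 [-0.10332081  0.21866144 -1.86070517]
[0.59091214 0.39255812 0.23629889] 0.04379420184859539 [-0.4950692  -0.12675695 -1.40613133]
```

View pics/w4.png

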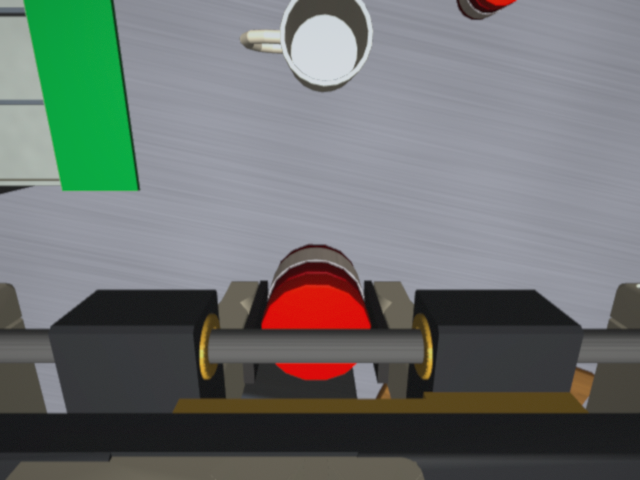

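```bash
python3 -m inch '0.003 -0.011 0 0 0 0 0.4;0.004 -0.014 0 0 0 0 0.4;0.008 -0.029 0 0 0 0 0.4;0.008 -0.029 0 0 0 0 0.4;0.008 -0.029 0 0 0 0 0.4;0.008 -0.029 0 0 0 0 0.4;0.008 -0.029 0 0 0 0 0.4;0.008 -0.029 0 0 0 0 0.4;0.008 -0.029 0 0 0 0 0.4;0.008 -0.029 0 0 0 0 0.4;0.008 -0.029 0 0 0 0 0.4;0.008 -0.029 0 0 0 0 0.4;0.008 -0.029 0 0 0 0 0.4;0.008 -0.029 0 0 0 0 0.4;0.008 -0.029 0 0 0 0 0.4;0.004 -0.014 0 0 0 0 0.4;0.0023 -0.0072 0 0 0 0 0.4;0 0 0 0 0 0 0.4;0 0 0 0 0 0 0.4'
python3 - <<'E'
from h import *; import pickle
for n in("wrist","top","scene"):
    if n=="wrist": pickle.dump(r.camera_params("wrist"),open("w5.pkl","wb"))
    im=r.capture(n);cv2.imwrite(f"pics/{n}5.png",im[:,:,::-1]); s=r.get_state();print(s["tcp_pos"],s["eef_rot"],s["gripper_width"])
E
```

```text
time_s: 7.9
tcp_pos: [0.5624, -0.0456, 0.2383]
eef_rot: [180.0, -0.0, -168.3]
contact_force: [-0.3, -0.4, -1.2]
gripper_width: 0.0436
[ 0.56263681 -0.04500449  0.238348  ] [ 1.79994201e+02 -1.51079725e-02 -1.68282716e+02] 0.043685211771083025
[ 0.56278177 -0.04459824  0.23837534] [ 1.79994637e+02 -1.07924548e-02 -1.68243414e+02] 0.04366246311417116
[ 0.5628905  -0.04438878  0.23841385] [ 1.79994745e+02 -7.77447579e-03 -1.68218471e+02] 0.043470647892721245
```

View pics/wrist5.png

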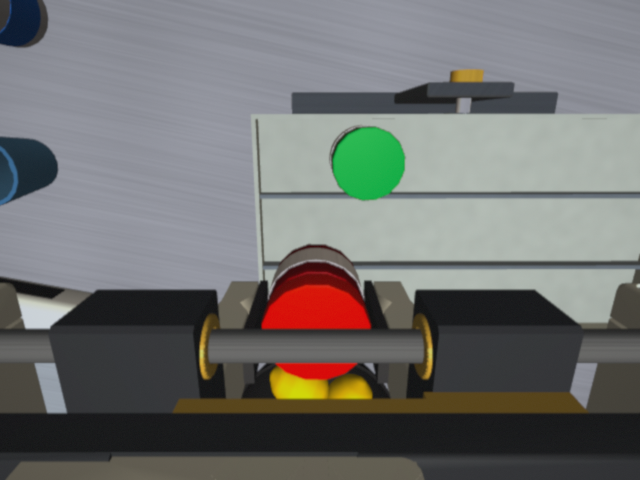

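View pics/scene5.png

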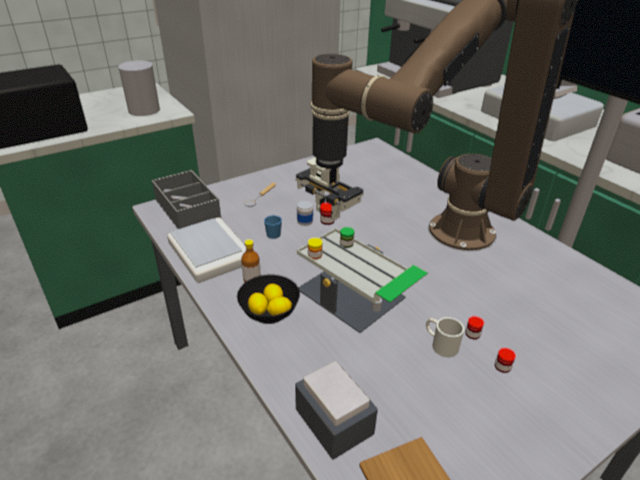

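The wrist view shows the lane dividers at about rows 194 and 264, the tray's end wall at column 258, and the green lid at (368,163). I'll check the lane position from these.

```bash
python3 - <<'E'
from h import *; import pickle
np.set_printoptions(precision=4,suppress=True)
P=pickle.load(open("w5.pkl","rb"))
o=np.array([.5405,.0592]);a=np.radians(11.75);ex=np.array([np.cos(a),np.sin(a)]);ey=np.array([-np.sin(a),np.cos(a)])
im=cv2.imread("pics/wrist5.png");g=cv2.cvtColor(im,cv2.COLOR_BGR2GRAY)
for c in (300,420,500,600): 
    print(c,[int(x) for x in g[185:205,c]],[int(x) for x in g[255:275,c]])
for uv,z in [((300,194),.13),((600,194),.13),((300,264),.13),((600,264.5),.13),((254,115),.132),((264,262),.132),((368,163),.172)]:
    X=onz("wrist",uv,z,P)[:2]; print(uv,X,"local",(X-o)@ex,(X-o)@ey)
for X in [(.5627,-.0446)]: print("tcp local",(np.array(X)-o)@ex,(np.array(X)-o)@ey)
E
```

```text
300 [175, 175, 176, 175, 174, 170, 150, 108, 79, 90, 109, 116, 124, 146, 168, 178, 179, 178, 178, 179] [94, 94, 94, 95, 95, 96, 114, 144, 132, 88, 47, 26, 23, 23, 23, 24, 27, 28, 37, 48]
420 [181, 181, 181, 182, 182, 177, 154, 110, 81, 96, 111, 117, 123, 145, 168, 177, 179, 179, 179, 178] [183, 182, 182, 182, 178, 155, 111, 74, 64, 69, 88, 107, 115, 126, 155, 174, 181, 183, 183, 183]
500 [178, 178, 178, 178, 178, 174, 152, 108, 80, 92, 108, 113, 124, 151, 172, 179, 180, 181, 181, 180] [180, 179, 179, 180, 175, 153, 108, 72, 64, 69, 86, 105, 114, 126, 152, 172, 179, 179, 179, 179]
600 [177, 178, 178, 178, 178, 170, 140, 95, 77, 96, 107, 109, 120, 149, 169, 176, 176, 177, 176, 176] [176, 176, 177, 177, 173, 151, 107, 72, 63, 70, 90, 104, 110, 124, 155, 170, 172, 174, 174, 175]
(300, 194) [ 0.5368 -0.0627] local -0.028399466944025096 -0.11857238784371447
(600, 194) [0.4934 0.1478] local -0.028050188069724973 0.09631157125041584
(300, 264) [ 0.5896 -0.0525] local 0.025331390195514066 -0.11930872984283353
(600, 264.5) [0.544  0.1706] local 0.02613414951287956 0.10832025577886811
(254, 115) [ 0.4902 -0.103 ] local -0.08231287652561525 -0.14851018962560034
(264, 262) [ 0.5927 -0.0793] local 0.022883037156333327 -0.14623654063053107
(368, 163) [ 0.5023 -0.0269] local -0.05490123541572176 -0.07657105557636651
tcp local 0.000596795720807336 -0.10614576691921175
```

```bash
python3 -m inch '0.001 0 0.01 0 0 0 0.4;0 0 0.02 0 0 0 0.4;0 0 0.02 0 0 0 0.4;0 0 0.015 0 0 0 0.4;0 0 0.01 0 0 0 0.4;0 0 0.008 0 0 0 0.4;0 0 0.006 0 0 0 0.4;0 0 0 0 0 0 0.4;0 0 0 0 0 0 0.4'
python3 - <<'E'
from h import *
for n in("wrist","scene"):
    im=r.capture(n); 
    if n=="scene": im=cv2.resize(im[200:320,270:450],None,fx=4,fy=4,interpolation=cv2.INTER_CUBIC)
    cv2.imwrite(f"pics/{n}6.png",im[:,:,::-1]); s=r.get_state();print(s["tcp_pos"],s["contact_force"],s["gripper_width"])
E
```

```text
time_s: 8.8
tcp_pos: [0.5622, -0.0452, 0.1498]
eef_rot: [-180.0, 0.0, -168.2]
contact_force: [-0.5, 1.7, -1.6]
gripper_width: 0.0437
[ 0.56242986 -0.04518214  0.15017637] [ 0.3860961   0.14227935 -0.87841068] 0.04386643336823325
[ 0.56249079 -0.0452022   0.15035173] [-0.12954237 -0.74202589 -0.63586122] 0.04326222317538261
```

View pics/scene6.png

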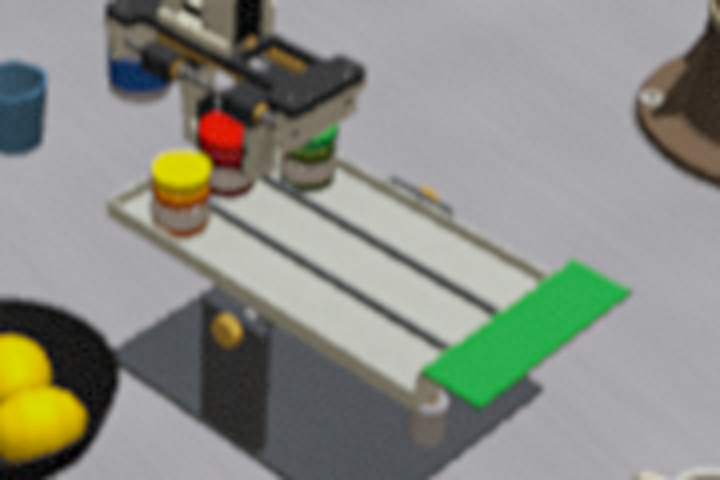

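The scene crop shows the red jar over the middle lane between its neighbours. I'll lower it gently.

```bash
python3 -m inch '0 0 0.002 0 0 0 0.4;0 0 0.002 0 0 0 0.4;0 0 0.001 0 0 0 0.4;0 0 0.001 0 0 0 0.4;0 0 0 0 0 0 0.4'; python3 -m inch '0 0 0.0005 0 0 0 0.4;0 0 0.0005 0 0 0 0.4;0 0 0.0005 0 0 0 0.4;0 0 0 0 0 0 0.4;0 0 0 0 0 0 0.4'; python3 -c "
from plant import r
print(r.get_state()['contact_force'])"
```

```text
time_s: 9.32
tcp_pos: [0.562, -0.0454, 0.1435]
eef_rot: [-180.0, 0.0, -168.3]
contact_force: [0.2, 0.2, -0.5]
gripper_width: 0.0436
time_s: 9.73
tcp_pos: [0.5628, -0.0454, 0.1434]
eef_rot: [-180.0, 0.1, -168.2]
contact_force: [-1.2, 0.1, 6.8]
gripper_width: 0.044
[-1.20314812  0.13115503  6.82012651]
```

```bash
python3 -m inch '0 0 -0.0005 0 0 0 0.4;0 0 -0.0003 0 0 0 0.4;0 0 0 0 0 0 0.53;0 0 0 0 0 0 0.57;0 0 0 0 0 0 0.62;0 0 0 0 0 0 0.67;0 0 0 0 0 0 0.7;0 0 0 0 0 0 0.7'; python3 -m inch '0 0 -0.005 0 0 0 0.7;0 0 -0.015 0 0 0 0.7;0 0 -0.025 0 0 0 0.7;0 0 -0.03 0 0 0 0.7;0 0 -0.03 0 0 0 0.7;0 0 -0.02 0 0 0 0.7;0 0 0 0 0 0 0.7'
python3 - <<'E'
from h import *; import pickle
pickle.dump(r.camera_params("wrist"),open("w7.pkl","wb"))
im=r.capture("wrist");cv2.imwrite("pics/w7.png",im[:,:,::-1])
im=r.capture("scene");cv2.imwrite("pics/s7.png",im[200:320,270:450].repeat(4,0).repeat(4,1)[:,:,::-1])
for i in range(2): s=r.get_state();print(s["tcp_pos"],s["contact_force"],s["gripper_width"])
E
```

```text
time_s: 10.4
tcp_pos: [0.5618, -0.0453, 0.1427]
eef_rot: [180.0, -0.0, -168.3]
contact_force: [0.6, -0.5, 0.8]
gripper_width: 0.0603
time_s: 10.98
tcp_pos: [0.5642, -0.0454, 0.2735]
eef_rot: [-179.9, 0.5, -168.2]
contact_force: [0.8, 0.7, 0.9]
gripper_width: 0.0616
[ 0.56220094 -0.04514393  0.26897782] [ 0.08943888 -0.10765634 -0.38666532] 0.061460787286627974
[ 0.56220094 -0.04514393  0.26897782] [ 0.08943888 -0.10765634 -0.38666532] 0.061460787286627974
```

View pics/w7.png

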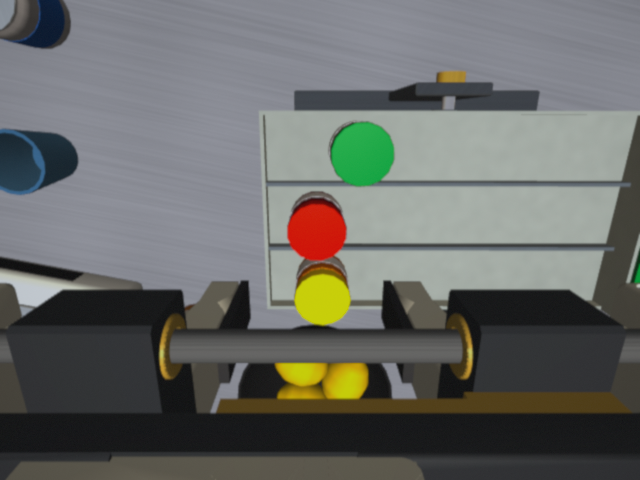

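View pics/s7.png

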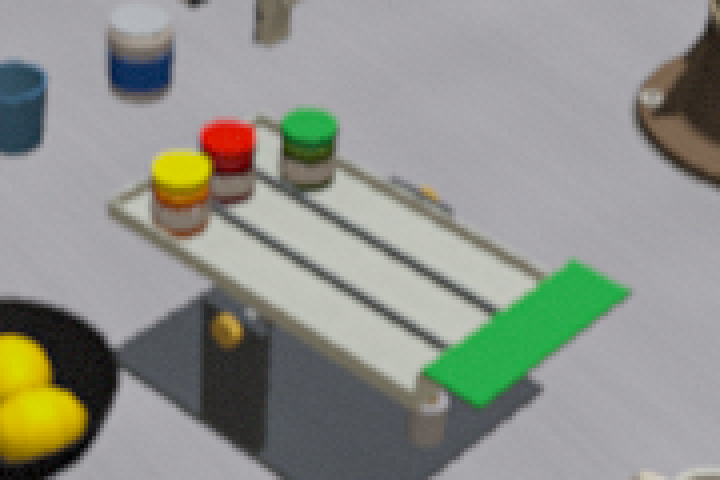

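The red jar stands upright in the middle lane, with its lid at (317,230) in the wrist view. Next I'll move over the lip with the fingers shut and turn so the jaws run across the lip.

```bash
python3 -m inch '0 0.015 0 0 0 0 0.5;0 0.03 0 0 0 0 0.3;0 0.03 0 0 0 0 0.1;0 0.03 0 0 0 0 0;0 0.03 0 0 0 0 0;0 0.03 0 0 0 0 0;0 0.03 0 0 0 0 0;0 0.03 0 0 0 0 0;0 0.03 0 0 0 0 0;0 0.025 0 0 0 0 0;0 0.0145 0 0 0 0 0;0 0 0 0 0 0 0' 10; python3 -m inch '0 0 0 0 0 -0.0708 0;0 0 0 0 0 -0.12 0;0 0 0 0 0 -0.12 0;0 0 0 0 0 -0.12 0;0 0 0 0 0 -0.12 0;0 0 0 0 0 -0.12 0;0 0 0 0 0 -0.12 0;0 0 0 0 0 -0.12 0;0 0 0 0 0 -0.12 0;0 0 0 0 0 -0.12 0;0 0 0 0 0 -0.12 0;0 0 0 0 0 -0.12 0;0 0 0 0 0 -0.12 0;0 0 0 0 0 -0.06 0;0 0 0 0 0 0 0;0 0 0 0 0 0 0'
python3 - <<'E'
from h import *; import pickle
pickle.dump(r.camera_params("wrist"),open("w8.pkl","wb"))
im=r.capture("wrist");cv2.imwrite("pics/w8.png",im[:,:,::-1])
for i in range(2): r.capture("top");s=r.get_state();print(s["tcp_pos"],s["eef_rot"],s["contact_force"],s["gripper_width"],s["joints"])
E
```

```text
time_s: 12.08
tcp_pos: [0.5012, 0.2451, 0.2665]
eef_rot: [-180.0, -0.1, -168.1]
contact_force: [1.2, -0.1, 0.6]
gripper_width: 0.0005
time_s: 13.42
tcp_pos: [0.502, 0.2422, 0.2673]
eef_rot: [179.9, -0.0, -78.4]
contact_force: [0.5, -0.1, 0.3]
gripper_width: 0.0007
[0.50203702 0.24256251 0.26755045] [ 1.79969296e+02 -1.82776333e-02 -7.84168129e+01] [0.67494339 0.85274698 0.31003305] 0.0001750170586081624 [ 4.59067561e+01  8.09468979e+00 -1.06276367e+01 -2.34120646e-03
 -7.13133366e+01 -3.43228231e+01]
[0.5020202  0.2426561  0.26761762] [ 1.79973430e+02 -1.52562501e-02 -7.83864217e+01] [-0.40011259  0.08547954  0.35835433] 0.0006645132951850032 [ 4.59150938e+01  8.09203623e+00 -1.06219678e+01 -2.50231946e-03
 -7.13165426e+01 -3.43007169e+01]
```

View pics/w8.png

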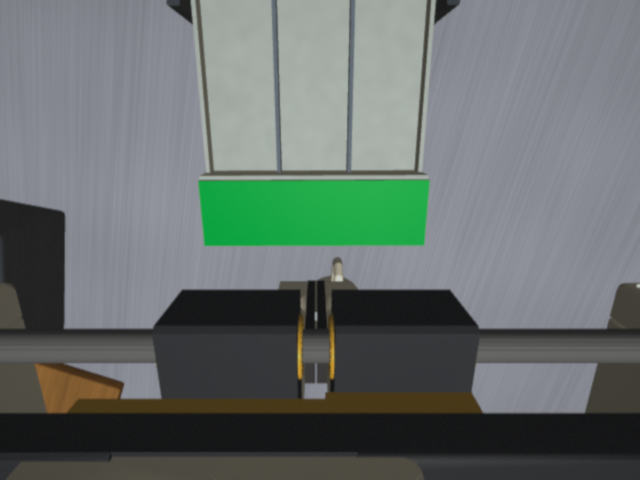

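The wrist view shows the gripper square to the green lip, which spans columns 201–428. Its outer edge is at row 245 and its inner edge at row 178. I'll check the offset from those.

```bash
python3 - <<'E'
from h import *; import pickle
np.set_printoptions(precision=4,suppress=True)
P=pickle.load(open("w8.pkl","rb"))
o=np.array([.5405,.0592]);a=np.radians(11.75);ex=np.array([np.cos(a),np.sin(a)]);ey=np.array([-np.sin(a),np.cos(a)])
for uv in [(205,245),(425,245),(200,180),(428,179),(314,245)]:
    X=onz("wrist",uv,.154,P)[:2]; print(uv,X,"local",(X-o)@ex,(X-o)@ey)
X=np.array([.502,.2426]); print("tcp local",(X-o)@ex,(X-o)@ey)
E
```

```text
(205, 245) [0.5822 0.2699] local 0.08374839441339609 0.19782020474913364
(425, 245) [0.4183 0.2365] local -0.08357978299617266 0.19843323182672762
(200, 180) [0.5915 0.2213] local 0.08289575050501473 0.14833054875261206
(428, 179) [0.4304 0.1877] local -0.08158570227363413 0.14817552078676866
(314, 245) [0.501  0.2534] local 0.0008751378371295023 0.19812382097848685
tcp local -0.0003453535315479069 0.18739714707256952
```

```bash
python3 -m inch '0 0 0.015 0 0 0 0;0 0 0.025 0 0 0 0;0 0 0.025 0 0 0 0;0 0 0.02 0 0 0 0;0 0 0.01 0 0 0 0;0 0 0.007 0 0 0 0;0 0 0.004 0 0 0 0;0 0 0 0 0 0 0;0 0 0 0 0 0 0'; python3 -m inch '0 0 0.003 0 0 0 0;0 0 0.003 0 0 0 0;0 0 0.002 0 0 0 0;0 0 0.002 0 0 0 0;0 0 0 0 0 0 0;0 0 0 0 0 0 0'
```

```text
time_s: 14.32
tcp_pos: [0.5026, 0.2434, 0.1627]
eef_rot: [-179.9, 0.0, -78.3]
contact_force: [-0.4, 0.1, 0.7]
gripper_width: 0.0004
time_s: 14.82
tcp_pos: [0.5023, 0.2434, 0.1524]
eef_rot: [-179.9, 0.0, -78.2]
contact_force: [-1.8, 0.9, 4.9]
gripper_width: 0.0004
```

```bash
python3 -m inch '0 0 0.002 0 0 0 0;0 0 0.0025 0 0 0 0;0 0 0.0025 0 0 0 0;0 0 0.0025 0 0 0 0;0 0 0.0025 0 0 0 0;0 0 0.0025 0 0 0 0;0 0 0.0025 0 0 0 0;0 0 0.0025 0 0 0 0;0 0 0.0025 0 0 0 0'; python3 -m inch '0 0 0.0025 0 0 0 0;0 0 0.0025 0 0 0 0;0 0 0.0025 0 0 0 0;0 0 0.0025 0 0 0 0;0 0 0.002 0 0 0 0;0 0 0 0 0 0 0;0 0 0 0 0 0 0'
python3 - <<'E'
from h import *
im=r.capture("wrist");cv2.imwrite("pics/w9.png",im[:,:,::-1])
im=r.capture("scene");cv2.imwrite("pics/s9.png",im[200:320,270:450].repeat(4,0).repeat(4,1)[:,:,::-1])
for i in range(2): r.capture("top");s=r.get_state();print(s["tcp_pos"],s["contact_force"])
E
```

```text
time_s: 15.57
tcp_pos: [0.503, 0.2444, 0.1309]
eef_rot: [-179.8, 0.1, -78.2]
contact_force: [-1.6, 4.3, 6.6]
gripper_width: 0.0006
time_s: 16.15
tcp_pos: [0.5031, 0.2447, 0.1189]
eef_rot: [-179.8, 0.1, -78.2]
contact_force: [-1.0, 4.4, 6.4]
gripper_width: 0.0004
[0.50309201 0.24468285 0.11901143] [-1.70888244  4.18039632  6.66264489]
[0.50310553 0.244694   0.11900515] [-1.08069617  4.11567467  5.65537788]
```

View pics/s9.png

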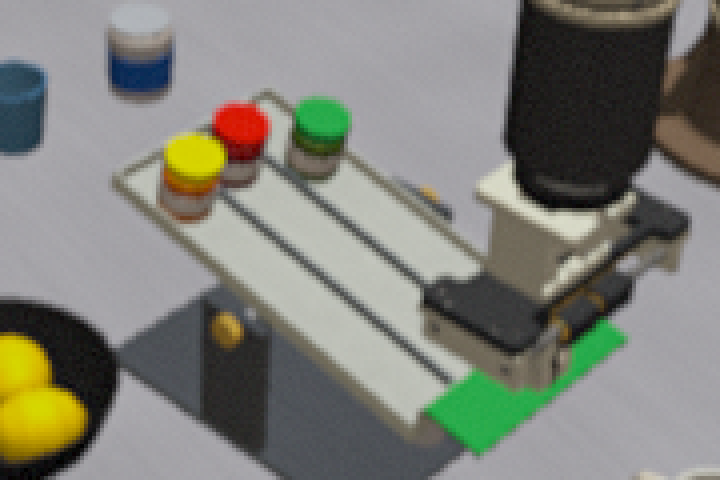

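View pics/w9.png

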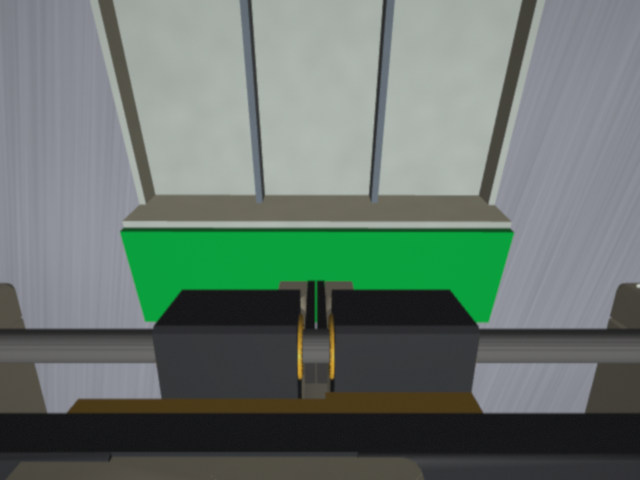

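The tray is tipping smoothly and the jars haven't moved yet. The finger contact is on the lip's centre line.

```bash
python3 -m inch '-0.001 0 0.0015 0 0 0 0;-0.001 0 0.0015 0 0 0 0;0 0 0.0015 0 0 0 0;0 0 0.0015 0 0 0 0;0 0 0 0 0 0 0'; python3 -m inch '0 0 0.0015 0 0 0 0;0 0 0.0015 0 0 0 0;0 0 0.0015 0 0 0 0;0 0 0 0 0 0 0';python3 -m inch '0 0 0.0015 0 0 0 0;0 0 0.0015 0 0 0 0;0 0 0.0015 0 0 0 0;0 0 0 0 0 0 0'
```

```text
time_s: 16.77
tcp_pos: [0.5027, 0.2455, 0.1127]
eef_rot: [-179.9, 0.0, -78.2]
contact_force: [1.2, 1.1, 5.0]
gripper_width: 0.0004
time_s: 17.1
tcp_pos: [0.5027, 0.2456, 0.1082]
eef_rot: [-179.9, 0.0, -78.2]
contact_force: [1.0, -0.2, 5.7]
gripper_width: 0.0005
time_s: 17.43
tcp_pos: [0.5027, 0.2455, 0.1037]
eef_rot: [-179.9, 0.0, -78.2]
contact_force: [0.6, 0.3, 5.1]
gripper_width: 0.0003
```

```bash
cat > chk.py <<'E'
import sys
from plant import r
s=r.get_state();f=s["contact_force"];print(round(s["tcp_pos"][2],4),f.round(1),flush=True)
sys.exit(0 if f[2]<float(sys.argv[1]) else 1)
E
m="python3 chk.py 8.5"
(python3 -m inch '0 0 0.0008 0 0 0 0;0 0 0 0 0 0 0' && $m &&
python3 -m inch '0 0 0.0008 0 0 0 0;0 0 0 0 0 0 0' && $m &&
python3 -m inch '0 0 0.0008 0 0 0 0;0 0 0 0 0 0 0' && $m &&
python3 -m inch '0 0 0.0008 0 0 0 0;0 0 0 0 0 0 0' && $m &&
python3 -m inch '0 0 0.0008 0 0 0 0;0 0 0 0 0 0 0' && $m &&
python3 -m inch '0 0 0.0008 0 0 0 0;0 0 0 0 0 0 0' && $m &&
python3 -m inch '0 0 0.0008 0 0 0 0;0 0 0 0 0 0 0' && $m &&
python3 -m inch '0 0 0.0008 0 0 0 0;0 0 0 0 0 0 0' && $m &&
python3 -m inch '0 0 0.0008 0 0 0 0;0 0 0 0 0 0 0' && $m &&
python3 -m inch '0 0 0.0008 0 0 0 0;0 0 0 0 0 0 0' && $m ) | grep '\['|grep -v _
python3 - <<'E'
from h import *
im=r.capture("wrist");cv2.imwrite("pics/w10.png",im[:,:,::-1])
im=r.capture("scene");cv2.imwrite("pics/s10.png",im[200:320,270:450].repeat(4,0).repeat(4,1)[:,:,::-1])
s=r.get_state();print(s["time_s"],s["tcp_pos"],s["contact_force"])
E
```

```text
0.1029 [0.6 0.6 4.4]
0.102 [ 0.4 -0.1  4.4]
0.1007 [0.5 0.4 2.8]
0.0996 [0.8 1.3 3.1]
0.0987 [ 1.  -0.   3.5]
0.098 [1.7 0.7 4.5]
0.0974 [0.9 0.3 6.9]
0.0969 [-0.3 -0.7  8.5]
18.8667 [0.50180844 0.24506352 0.09699039] [-0.81115054  0.98749935  8.51368063]
```

View pics/s10.png

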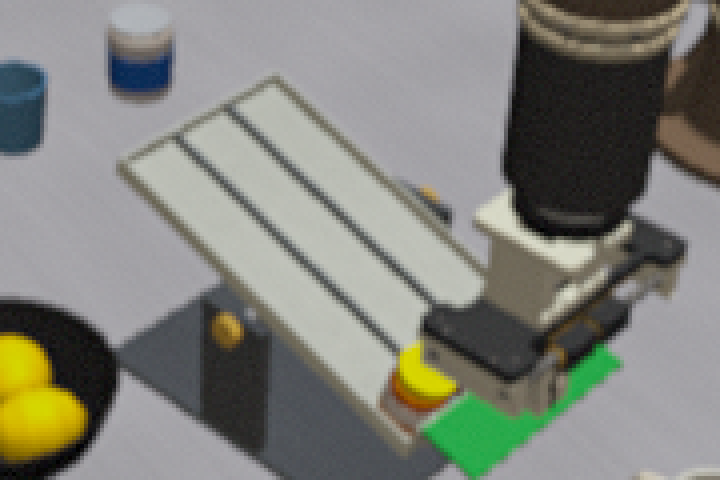

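The jars have slid down (yellow sits against the lip end) and the force is climbing at z of about 0.097, which marks the stop. I'll press on to about 14 N.

```bash
m="python3 chk.py 12.6"
(python3 -m inch '0 0 0.0006 0 0 0 0;0 0 0 0 0 0 0' && $m &&
python3 -m inch '0 0 0.0005 0 0 0 0;0 0 0 0 0 0 0' && $m &&
python3 -m inch '0 0 0.0005 0 0 0 0;0 0 0 0 0 0 0' && $m &&
python3 -m inch '0 0 0.0005 0 0 0 0;0 0 0 0 0 0 0' && $m &&
python3 -m inch '0 0 0.0005 0 0 0 0;0 0 0 0 0 0 0' && $m ) | grep '\['|grep -v _
python3 - <<'E'
from h import *
im=r.capture("wrist");cv2.imwrite("pics/w11.png",im[:,:,::-1])
im=r.capture("top");cv2.imwrite("pics/t11.png",im[190:330,150:350].repeat(4,0).repeat(4,1)[:,:,::-1])
for i in range(3): 
    r.capture("top");s=r.get_state();print(s["time_s"],s["tcp_pos"],s["contact_force"])
E
```

```text
0.0966 [-0.9 -0.6 10. ]
0.0963 [-1.4 -0.2 12.2]
0.096 [-1.7 -1.1 14. ]
19.5167 [0.50191683 0.24502044 0.0960486 ] [-1.42393042e+00  3.43249540e-03  1.39045101e+01]
19.5667 [0.50196238 0.24503717 0.09609753] [-1.92326817 -0.60789729 13.57917734]
19.6167 [0.50196428 0.24506495 0.09607517] [-2.54157156 -0.77187779 13.76988086]
```

View pics/w11.png

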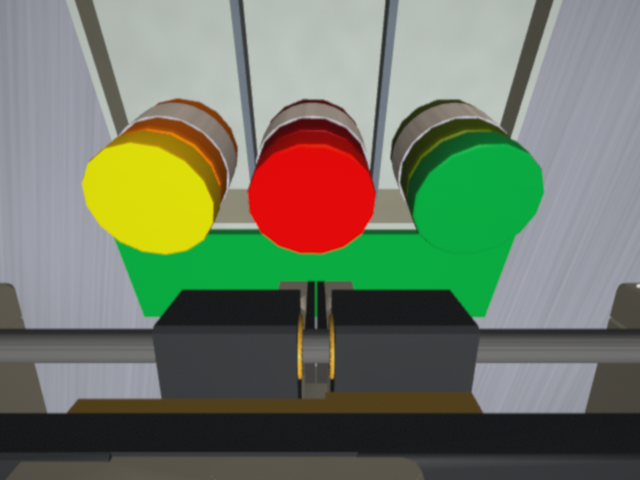

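View pics/t11.png

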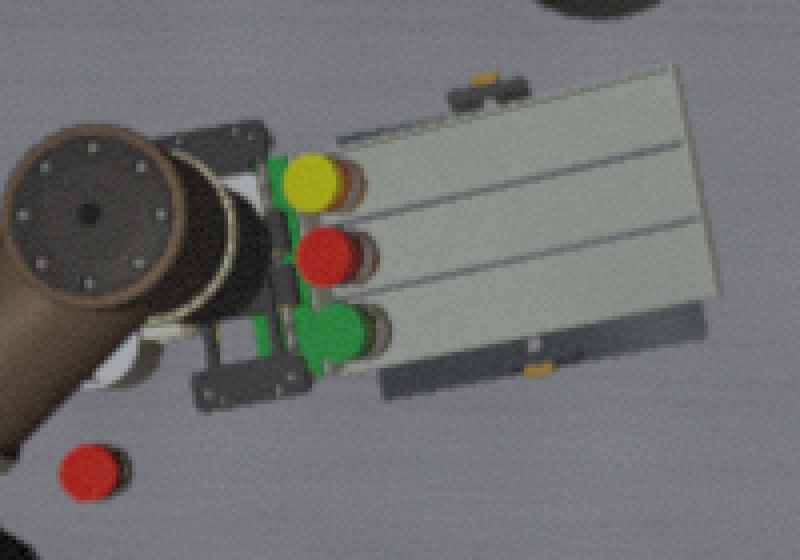

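All three jars stand against the lip end in the wrist view: yellow at (150,198), red at (312,197), green at (475,190). I'll hold them there and check nothing is still moving.

```bash
python3 -m inch '0 0 0 0 0 0 0;0 0 0 0 0 0 0;0 0 0 0 0 0 0;0 0 0 0 0 0 0;0 0 0 0 0 0 0;0 0 0 0 0 0 0;0 0 0 0 0 0 0;0 0 0 0 0 0 0;0 0 0 0 0 0 0;0 0 0 0 0 0 0;0 0 0 0 0 0 0;0 0 0 0 0 0 0'
python3 - <<'E'
from h import *
im=r.capture("wrist")[:,:,::-1];a=cv2.imread("pics/w11.png"); print(np.abs(im[80:280].astype(int)-a[80:280]).mean(), (np.abs(im[80:280].astype(int)-a[80:280]).max(2)>40).sum())
print(r.get_state()["contact_force"])
E
python3 -m inch '0 0 -0.0006 0 0 0 0;0 0 -0.0008 0 0 0 0;0 0 -0.001 0 0 0 0;0 0 -0.0015 0 0 0 0;0 0 -0.002 0 0 0 0;0 0 -0.002 0 0 0 0;0 0 -0.002 0 0 0 0;0 0 -0.002 0 0 0 0;0 0 -0.002 0 0 0 0;0 0 -0.002 0 0 0 0;0 0 -0.002 0 0 0 0;0 0 -0.002 0 0 0 0'
```

```text
time_s: 20.62
tcp_pos: [0.5019, 0.245, 0.0961]
eef_rot: [-179.9, -0.0, -78.2]
contact_force: [-1.8, -1.4, 13.7]
gripper_width: 0.0003
0.4573046875 0
[-2.18132004 -0.54425742 13.45370691]
time_s: 21.67
tcp_pos: [0.5015, 0.2449, 0.1149]
eef_rot: [180.0, -0.0, -78.3]
contact_force: [0.6, 1.2, 3.0]
gripper_width: 0.0005
```

```bash
python3 -m inch '0 0 -0.002 0 0 0 0;0 0 -0.002 0 0 0 0;0 0 -0.002 0 0 0 0;0 0 -0.002 0 0 0 0;0 0 -0.002 0 0 0 0;0 0 -0.002 0 0 0 0;0 0 -0.002 0 0 0 0;0 0 -0.002 0 0 0 0;0 0 -0.002 0 0 0 0'; python3 -m inch '0 0 -0.002 0 0 0 0;0 0 -0.002 0 0 0 0;0 0 -0.0015 0 0 0 0;0 0 -0.0015 0 0 0 0;0 0 -0.0015 0 0 0 0;0 0 -0.0015 0 0 0 0;0 0 -0.0015 0 0 0 0;0 0 -0.001 0 0 0 0;0 0 0 0 0 0 0'
```

```text
time_s: 22.42
tcp_pos: [0.5014, 0.2447, 0.1327]
eef_rot: [180.0, -0.0, -78.3]
contact_force: [0.0, -0.2, 1.1]
gripper_width: 0.0004
time_s: 23.17
tcp_pos: [0.5017, 0.2451, 0.1455]
eef_rot: [-180.0, 0.0, -78.3]
contact_force: [0.3, -0.7, 1.6]
gripper_width: 0.0006
```

```bash
python3 -m inch '0 0 -0.001 0 0 0 0;0 0 -0.001 0 0 0 0;0 0 -0.001 0 0 0 0;0 0 -0.001 0 0 0 0;0 0 -0.001 0 0 0 0;0 0 0 0 0 0 0'; python3 chk.py 99;  python3 -m inch '0 0 -0.0007 0 0 0 0;0 0 -0.0007 0 0 0 0;0 0 -0.0007 0 0 0 0;0 0 -0.0007 0 0 0 0;0 0 -0.0007 0 0 0 0;0 0 -0.0007 0 0 0 0;0 0 0 0 0 0 0'; python3 chk.py 99
python3 - <<'E'
from h import *
im=r.capture("wrist");cv2.imwrite("pics/w12.png",im[:,:,::-1])
im=r.capture("scene");cv2.imwrite("pics/s12.png",im[200:320,270:450].repeat(4,0).repeat(4,1)[:,:,::-1])
E
```

```text
time_s: 23.67
tcp_pos: [0.5017, 0.2451, 0.1505]
eef_rot: [-180.0, 0.0, -78.3]
contact_force: [-0.0, -0.3, 1.8]
gripper_width: 0.0006
0.1505 [-0.  -0.3  1.8]
time_s: 24.25
tcp_pos: [0.5016, 0.2451, 0.1545]
eef_rot: [-180.0, 0.0, -78.3]
contact_force: [0.9, 0.3, -0.7]
gripper_width: 0.0006
0.1545 [ 0.9  0.3 -0.7]
```

View pics/s12.png

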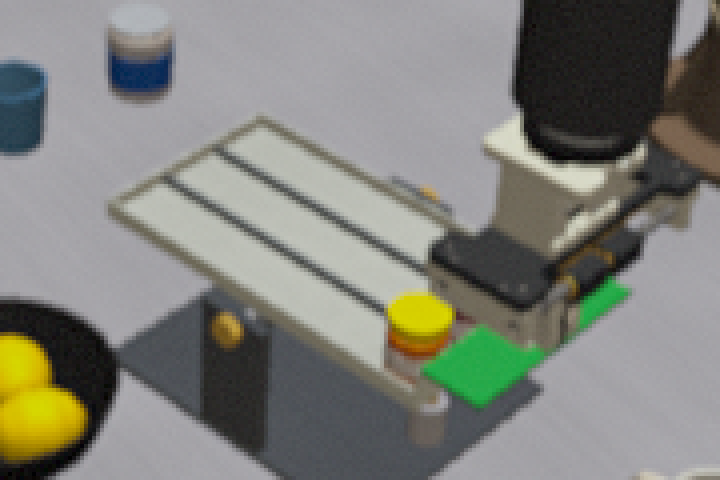

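View pics/w12.png

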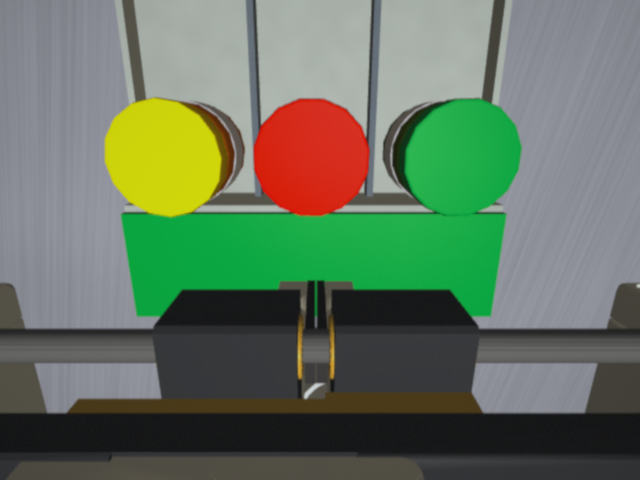

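The tray is back level, the contact force is gone, and all three jars are upright at the lip end: yellow (165,157), red (311,157), green (462,157). I'll retreat straight up.

```bash
python3 -m inch '0 0 -0.001 0 0 0 0;0 0 -0.002 0 0 0 0;0 0 -0.004 0 0 0 0;0 0 -0.01 0 0 0 0;0 0 -0.02 0 0 0 0;0 0 -0.025 0 0 0 0;0 0 -0.025 0 0 0 0;0 0 -0.02 0 0 0 0;0 0 -0.01 0 0 0 0;0 0 0 0 0 0 0;-0.02 0 0 0 0 0 0;-0.03 0 0 0 0 0 0;-0.03 0 0 0 0 0 0;-0.03 0 0 0 0 0 0;-0.02 0 0 0 0 0 0;0 0 0 0 0 0 0;0 0 0 0 0 0 0'
python3 - <<'E'
from h import *
np.set_printoptions(precision=4,suppress=True)
for n in("wrist","top","scene"):
    im=r.capture(n);cv2.imwrite(f"pics/{n}13.png",im[:,:,::-1])
a=cv2.imread("pics/scene0.png").astype(int);b=cv2.imread("pics/scene13.png").astype(int)
cv2.imwrite("pics/sdiff.png",np.abs(a-b).max(2).clip(0,255).astype(np.uint8))
print(r.get_state()["time_s"],r.get_state()["contact_force"])
E
```

```text
time_s: 25.77
tcp_pos: [0.4744, 0.3729, 0.2699]
eef_rot: [179.9, -0.1, -78.2]
contact_force: [-0.3, -0.0, -1.0]
gripper_width: 0.0004
25.9167 [ 0.939  -0.4719 -0.439 ]
```

View pics/scene13.png

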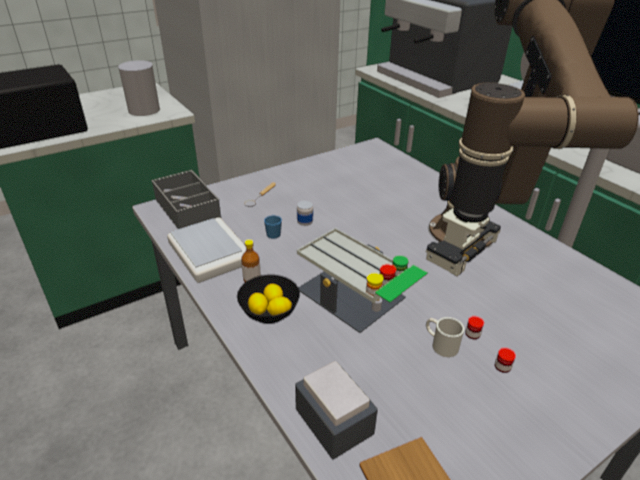

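View pics/wrist13.png

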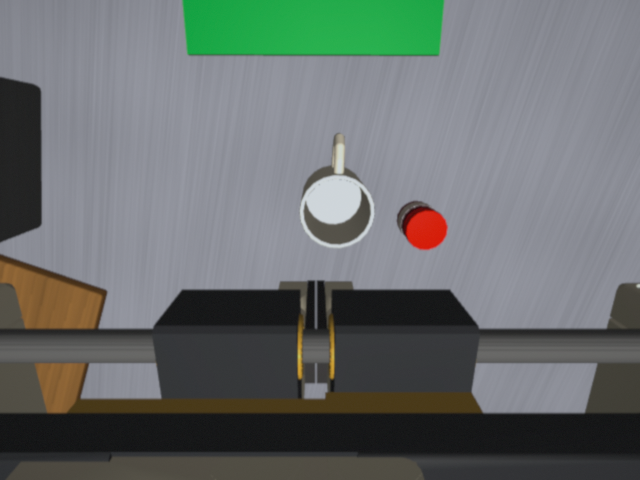

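View pics/sdiff.png

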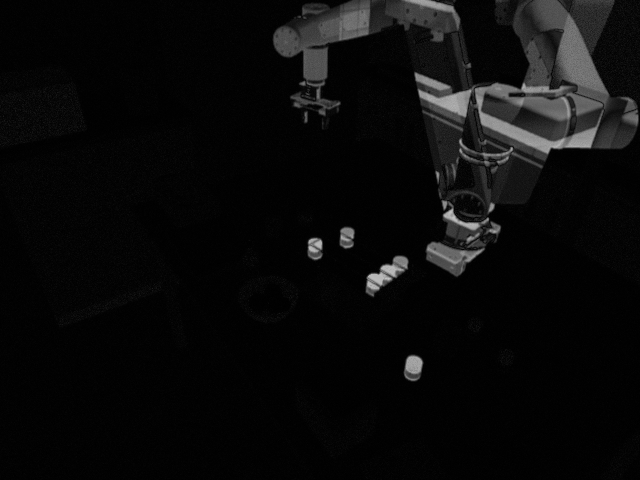

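The scene difference image shows changes only for the arm and the three jars, which are upright at the lip end at (375,282), (388,272) and (400,263). The tray is level and the bystanders haven't moved, so I'll hand the job in.

```bash
python3 -c "
from plant import r
print(r.close_job())"
```

```text
the job is handed in; nothing more can be done
None
```

The job is done and handed in at about 26 s of the 72 s allowed; the hand-in reports no verdict.

- **Loading:** I picked the red-lidded jar farthest from the base (about 0.71 m) and set it upright in the middle lane, about 106 mm from the hinge on the end away from the lip. Contact reached about 7 N as I set it down, so I eased off slightly before opening the fingers.
- **Pressing:** I pushed the lip down until the force climbed at the stop, with the fingers at z of about 0.096 m. I then held it for over a second at about 13.5–14 N. All three jars had slid against the lip end, and the wrist pictures did not change during the hold.
- **Easing back:** I raised the lip at about 25 mm/s or slower. The contact force was 1–3 N at each reading until it dropped to zero at level.
- **Last checks:** The tray is level and all three jars stand upright at the lip end. Comparing the scene picture with the first one shows changes only for the arm and the three jars. No check failed. Before the job, the camera readings of the lip position differed by up to about 6 mm, and the close wrist views settled which to use.

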